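# Post the spent injector into the sharps bin

## Robot

A 7-joint arm with a two-finger parallel gripper is mounted at the origin on the work surface. World frame = base frame: x ahead of the robot, y to its left, z up, the work surface at z = 0. Lengths are in m, angles in degrees, forces in N, time in s.
With the tool pointing down it reaches from about 0.425 to 0.875 m from the base axis. Payload 4.7 kg.
Tool frame: the origin (TCP) lies on the centre line of the jaws, within the pads' length; the fingertips stand 25 mm ahead of it and the grasp point (between the pads) lies 6 mm ahead of it; z points along the fingers, y is the direction in which the jaws open and shut (so a half turn about z gives the same grasp; the last joint's range is limited). The gripper opens to 87 mm and grips with 3 to 60 N. Pads are 19 mm wide; open, the fingers measure 117 mm over their backs; the gripper's body (75 mm by 190 mm) begins 51 mm behind the grasp point.
Start: joints at [-62.619, 18.392, -4.016, 83.108, 1.295, 78.541, -3.26], TCP at [0.291, 0.581, 0.248] pointing down, gripper open.
Joint ranges: [-163.93, 163.93], [-17.29, 119.83], [-79.2, 71.16], [3.27, 140.29], [-89.18, 269.18], [5.43, 117.66], [-154.24, 154.24]. Speed limits (degrees/s): [147.25, 147.25, 180, 180, 180, 180, 180].

## Interface

Orientations are given as [roll, pitch, yaw] about the fixed x, y, z axes, in that order (R = Rz(yaw) Ry(pitch) Rx(roll)).
In Python, from cell import env gives the robot as it stands.
- The arm moves only by the shell command python3 -m creep 'ROWS' [OPENING] [FORCE]. ROWS is JSON, a list of rows, each an object of numbers: "tx", "ty", "tz": the shift along the tool's x, y, z in m; "rx", "ry", "rz": the turn, a rotation vector about the tool's x, y, z in degrees. In form: [{"tx": .., "ty": .., "tz": .., "rx": .., "ry": .., "rz": ..}, ...]. A call has 1 to 20 rows; each row shifts and turns the commanded pose from where the row before left it, along the tool's axes as they then stand; what a row does not reach is not made up. A row lasts 1/8 s, in which the tool goes at most 62.5 mm and 10.7 degrees, less where a joint would pass 70% of its speed; a pose out of reach is approached as far as the arm can. A call is refused whole if a number of a shift passes 0.0625 or a number of a turn 10.7, either way. A call with a gripper value outside its range is refused whole. OPENING is the finger opening in m, from 0 to 0.087, set as the call begins (- or left out, the last holds). The fingers move at their own pace and stop on an object; FORCE is the grip in N (left out, the last holds). Time passes only in rows, so rows that do not move let the fingers close. It gives the time, the measured TCP pose, the force and the opening at its end, in the units of the state.
- env.get_obs(): the state, without advancing time (a new reading comes with each control period).
- env.read_camera(name): name is "scene" or "top"; returns a dict with "pixels" (420x560x3 uint8, red, green, blue), "intrinsics" (3x3 intrinsics, pixels), "D" ([k1, k2, p1, p2, k3] as OpenCV has them; the pictures are not rectified), "R" (3x3) and "t" (3): a world point X has camera coordinates R X + t. Camera axes: x right, y down, z forward; pixel columns grow to the right and rows downward; lengths in m; the calibration is good to about 2 mm. A picture is of the moment at which its call begins. There is no depth.
- env.sign_off(): hands the job in, once; it reports no verdict.
The state is a dict: "time_s": time; "qpos": joint angles; "joint_velocities": joint speeds; "effort": joint torques, N m; "tool_pos": TCP position; "tool_rot": TCP orientation; "force": force on the tool from outside, world axes, zero at the start; "wrist_torque": the same for the moment, N m; "grip_width": finger opening in m.
Only numpy, scipy, OpenCV 4.12 (cv2) and the standard library are available. Lean on these libraries where they do the work, as an engineer would, in place of code of your own. Each camera call takes 0.05 s, during which the arm holds its last target.

## Task

Dispose of the spent auto-injector: pick it up from the trolley top and push it from the shelf of the yellow sharps bin through the sprung flap, so that it drops inside and the flap snaps shut behind it. The spent injector is the one with the slim bare nose at its end; leave the unused one, which still wears its wide cap, where it lies.

Things in the scene. Friction and masses are not known exactly. Their poses are not given: they have to be found in the camera images.
- spent_injector: Spent auto-injector, loose, 0.12 kg, lying flat: white bar 100 long (x) x 34 wide (y) x 26 mm high, grey band round the tail, amber window on top, slim round grey nose (16 thick, 25 mm long, mid-height) on its +x end; spans x -50 to +75 mm. Origin: centre of the bar, 13 mm above its underside, within 5 mm of the centre of mass in plan; z up. Either end may go first.
- unused_injector: Unused auto-injector, loose, lying flat, to be left alone: the same white bar, band and window, but its +x end wears a wide grey block-shaped cap, 36 long x 44 wide x 30 mm high, from x = 46 to 82 mm. Origin: centre of the bar, 13 mm above its underside; x along the bar towards the cap, z up.
- sharps_bin: Yellow sharps bin, fixed: box 200 deep, 168 wide, 242 mm high, clear roof. Front slot 90 wide, 180 to 234 mm up, flap behind it. Rimless shelf before it, top 180 mm up, 120 wide, from x -130 to 0 mm (front wall plane). Inside (x 0 to 196) a deep drop: what is pushed past half its length tips in. Origin: on the table under the middle of the shelf's inner edge; x into the bin, y along the slot, z up.
- flap (a joint): Grey sprung flap closing the slot from inside, 86 wide x 50 mm tall, hinged along its top edge 234 mm above the table (54 mm above the shelf). 0 = shut, hanging upright; it swings only into the bin, to at most 1.35 rad. A light spring (0.3 N at its lower edge to start it, under 1 N wide open) shuts it when nothing holds it.
Mind the look-alikes: they are no part of the job. What is shaped like the spent_injector but brown or pink is not meant.

How it is judged:
By the outcome, as a careful person would: the job done as asked, in the order asked, and still so for the second after the job is handed in, with the robot touching nothing.
It also fails if it takes over 45 s, if anything falls off the work surface, if the arm or the gripper's body presses on something with over 40 N, if the wrist force passes 120 N, or if a joint passes its speed limit or range.

## Working session

There is one attempt and no reset: what is moved stays moved. The work goes in short steps, Python scripts to look and compute and a shell command to move; the robot and the scene stay as the last step left them, time stands still between calls to the robot, and variables do not carry over. Pictures are saved under pics/ and viewed, and the job is handed in when it is done.

```bash
ls; mkdir -p pics; python3 - <<'E'
from cell import env
import cv2
o=env.get_obs();print(o)
for n in("scene","top"):
    c=env.read_camera(n);cv2.imwrite(f"pics/{n}0.png",c["pixels"][:,:,::-1])
    print(n,c["intrinsics"],c["D"],c["R"],c["t"])
E
```

```text
pics
{'time_s': 0.0, 'qpos': array([-62.61961266,  18.43899447,  -4.01723654,  83.17358279,
         1.29372292,  78.54038778,  -3.26136766]), 'joint_velocities': array([ 0.19307716, -0.04120518,  0.04330783,  0.01429509,  0.0934309 ,
       -0.10554335, -0.01326873]), 'effort': array([ 6.24966788e-06, -4.91288173e+01, -4.03948138e-01, -3.12525594e+01,
       -6.40731817e-02,  4.38777928e-02,  1.84601813e-04]), 'tool_pos': array([0.29056315, 0.58088707, 0.24647399]), 'tool_rot': array([-1.79892212e+02,  3.88668299e-03,  1.53429332e+02]), 'force': array([ 0.07588868, -0.2301692 ,  0.00310955]), 'wrist_torque': array([-0.01146806, -0.01697758,  0.02420762]), 'grip_width': 0.08689567755007034}
scene [[389.15076525   0.         282.1287127 ]
 [  0.         389.15076525 203.69693705]
 [  0.           0.           1.        ]] [-0.04007588  0.          0.          0.          0.        ] [[ 0.50518799  0.86299584  0.00482485]
 [ 0.52799583 -0.30465081 -0.79272208]
 [-0.68264596  0.40302117 -0.60956413]] [-0.42249429 -0.08717826  1.49526182]
top [[521.7056458    0.         269.63587474]
 [  0.         521.7056458  216.35805802]
 [  0.           0.           1.        ]] [-0.08422168  0.          0.          0.          0.        ] [[-0.02109669 -0.99975039 -0.00735398]
 [-0.97925438  0.0221458  -0.20142102]
 [ 0.2015336   0.0029521  -0.97947715]] [0.20312376 0.53172653 1.34558372]
```

View pics/scene0.png

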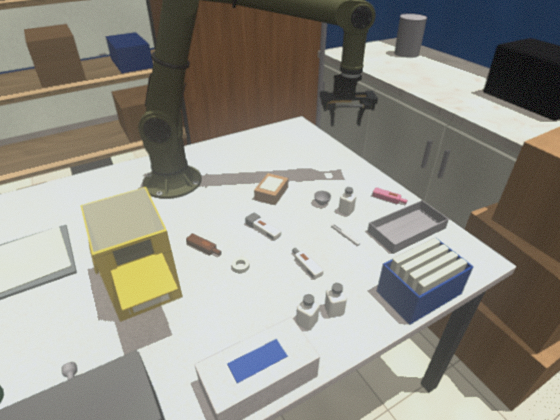

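View pics/top0.png

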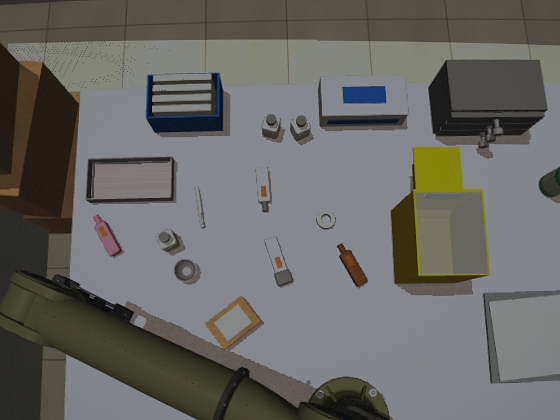

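```bash
python3 - <<'E'
import cv2,numpy as np
a=cv2.imread("pics/top0.png");b=cv2.imread("pics/scene0.png")
r=lambda i,x0,y0,x1,y1,w,h:cv2.resize(i[y0:y1,x0:x1],(w,h),interpolation=cv2.INTER_CUBIC)
cv2.imwrite("pics/crop1.png",np.hstack([r(a,220,155,320,295,400,560),r(b,235,205,335,285,400,560) if 0 else r(b,235,205,335,345,400,560)]))
cv2.imwrite("pics/crop2.png",np.hstack([r(a,380,135,500,295,390,520),r(b,75,185,195,345,390,520)]))
E
```

```text
(no output)
```

View pics/crop1.png

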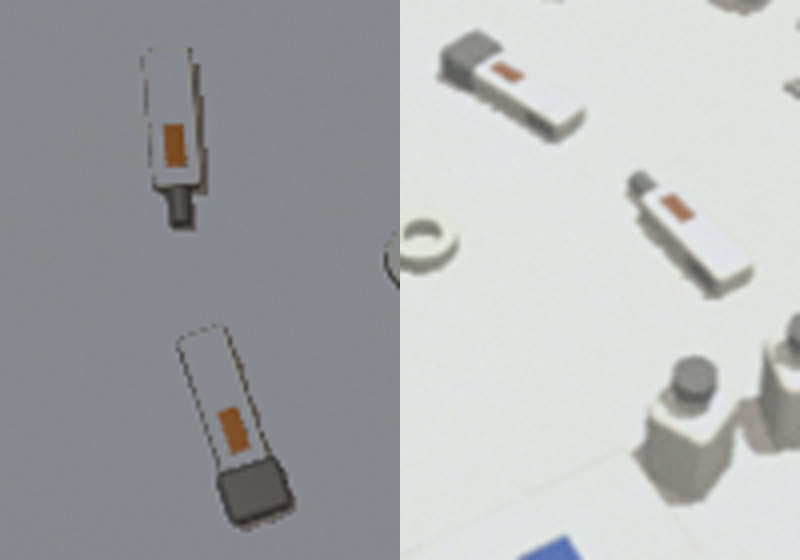

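View pics/crop2.png

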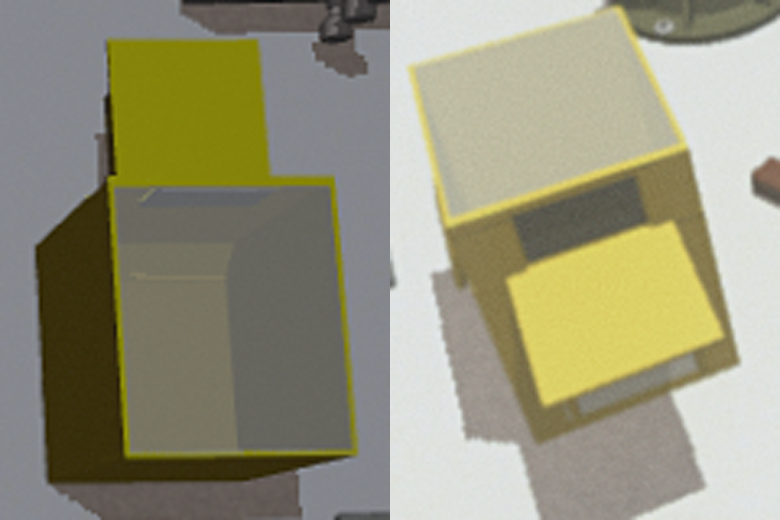

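```bash
cat > h.py <<'E'
import numpy as np,cv2
from cell import env
def cams():
    return {n:env.read_camera(n) for n in("scene","top")}
def ray(c,p):
    q=cv2.undistortPoints(np.array([[p]],float),c["intrinsics"],c["D"])[0,0]
    d=c["R"].T@np.array([q[0],q[1],1]);return -c["R"].T@c["t"],d/np.linalg.norm(d)
def tri(C,pt,ps):
    A=[];b=[]
    for n,p in(("top",pt),("scene",ps)):
        o,d=ray(C[n],p);P=np.eye(3)-np.outer(d,d);A.append(P);b.append(P@o)
    X=np.linalg.lstsq(np.vstack(A),np.hstack(b),rcond=None)[0]
    r=[np.linalg.norm(a@X-bb) for a,bb in zip(A,b)]
    return X,r
def atz(c,p,z):
    o,d=ray(c,p);return o+d*(z-o[2])/d[2]
def proj(c,X):
    return cv2.projectPoints(np.array(X,float).reshape(-1,3),cv2.Rodrigues(c["R"])[0],c["t"],c["intrinsics"],c["D"])[0][:,0]
E
python3 - <<'E'
from h import *
np.set_printoptions(precision=4,suppress=True)
C=cams()
T=lambda u,v:(220+u/4,155+v/4)
S=lambda u,v:(235+(u-400)/4,205+v/4)
print("win",*tri(C,T(175,145),S(678,208)))
print("unused win",*tri(C,T(233,430),S(507,72)))
for n,p in dict(tl=(143,50),tr=(190,48),nl=(152,186),nr=(200,183)).items(): print(n,atz(C["top"],T(*p),.026))
print("nose",atz(C["top"],T(181,225),.013))
T=lambda u,v:(380+u/3.25,135+v/3.25)
S=lambda u,v:(75+(u-390)/3.25,185+v/3.25)
for a,b in (((110,40),(545,405)),((258,40),(722,335)),((268,178),(675,222)),((113,178),(508,278))):
    print("shelf",*tri(C,T(*a),S(*b)),atz(C["top"],T(*a),.18))
for a,b in (((110,178),(452,222)),((333,178),(686,148)),((355,455),(622,10)),((127,455),(412,66))):
    print("roof",*tri(C,T(*a),S(*b)),atz(C["top"],T(*a),.242))
E
```

```text
win [0.6143 0.2063 0.0218] [np.float64(9.535838248633009e-05), np.float64(9.53583824864424e-05)]
unused win [0.4148 0.1704 0.0216] [np.float64(0.0006336989609712795), np.float64(0.000633698960971476)]
tl [0.6824 0.2274 0.026 ]
tr [0.683  0.1945 0.026 ]
nl [0.5845 0.2227 0.026 ]
nr [0.5859 0.1896 0.026 ]
nose [0.5594 0.2034 0.013 ]
shelf [ 0.6817 -0.2413  0.1554] [np.float64(0.05650016551309813), np.float64(0.05650016551309799)] [ 0.6799 -0.1765  0.18  ]
shelf [ 0.6826 -0.2282  0.2136] [np.float64(0.053121283584498795), np.float64(0.05312128358449943)] [ 0.678  -0.2935  0.18  ]
shelf [ 0.5719 -0.2234  0.2196] [np.float64(0.051645320770857095), np.float64(0.0516453207708576)] [ 0.567  -0.2901  0.18  ]
shelf [ 0.5663 -0.2356  0.1647] [np.float64(0.060036715898632846), np.float64(0.06003671589863305)] [ 0.5694 -0.1698  0.18  ]
roof [ 0.5547 -0.2383  0.2154] [np.float64(0.07852317143748093), np.float64(0.07852317143748026)] [ 0.5537 -0.1498  0.242 ]
roof [ 0.5612 -0.2221  0.2873] [np.float64(0.07324183887360043), np.float64(0.07324183887360024)] [ 0.5505 -0.3148  0.242 ]
roof [ 0.3681 -0.216   0.2864] [np.float64(0.07405086618033409), np.float64(0.07405086618033399)] [ 0.3487 -0.3102  0.242 ]
roof [ 0.3483 -0.2367  0.2099] [np.float64(0.07849281946444805), np.float64(0.0784928194644476)] [ 0.3534 -0.1467  0.242 ]
```

```bash
python3 - <<'E'
from h import *
np.set_printoptions(precision=4,suppress=True)
C=cams()
T=lambda u,v:(380+u/3.25,135+v/3.25)
S=lambda u,v:(75+(u-390)/3.25,185+v/3.25)
for a,b in (((110,40),(722,335)),((258,40),(545,405)),((268,178),(508,278)),((113,178),(675,222))):
    X,r=tri(C,T(*a),S(*b));print("shelf",X,r[0],atz(C["top"],T(*a),.18),atz(C["scene"],S(*b),.18))
for a,b in (((110,178),(686,148)),((333,178),(452,222)),((355,455),(412,66)),((127,455),(622,10))):
    X,r=tri(C,T(*a),S(*b));print("roof",X,r[0],atz(C["scene"],S(*b),.242))
E
```

```text
shelf [ 0.6807 -0.1772  0.1776] 1.0613768933254986e-05 [ 0.6799 -0.1765  0.18  ] [ 0.6828 -0.1775  0.18  ]
shelf [ 0.6792 -0.2949  0.1765] 0.00011740021338472853 [ 0.678  -0.2935  0.18  ] [ 0.6822 -0.2949  0.18  ]
shelf [ 0.5651 -0.2904  0.1858] 0.002475807120521787 [ 0.567  -0.2901  0.18  ] [ 0.5575 -0.293   0.18  ]
shelf [ 0.5676 -0.1713  0.1843] 0.0027860788642757486 [ 0.5694 -0.1698  0.18  ] [ 0.5615 -0.1732  0.18  ]
roof [ 0.5546 -0.1515  0.2381] 0.0005926639391762503 [ 0.5589 -0.1528  0.242 ]
roof [ 0.551  -0.3143  0.2404] 0.0011251901052110188 [ 0.5536 -0.3131  0.242 ]
roof [ 0.3492 -0.3118  0.2373] 0.0004132871330122793 [ 0.3567 -0.311   0.242 ]
roof [ 0.3542 -0.1472  0.2361] 0.0011961192083810518 [ 0.364  -0.1473  0.242 ]
```

Candidates in the top view:
- White with a slim nose at (263,190). This is the spent injector: the crop shows the 16 mm nose at (265,210).
- White with a wide cap at (278,262). This is the unused one.
- Brown at (351,265) and pink at (106,235), both look-alikes.

I choose (263,190). Its centre is about (0.634, 0.2085) with yaw about 182.8°. The bin's front wall is at x≈0.552, y≈-0.233, and its inward axis has yaw about 178.9°. The injector already lies nose-first for the bin, so I'll grasp it near the tail.

```bash
python3 -m creep '[{"rz":-9.8},{"rz":-9.8},{"rz":-9.8},{"tx":-0.0302,"ty":-0.0324},{"tx":-0.0302,"ty":-0.0324},{"tx":-0.0302,"ty":-0.0324},{"tx":-0.0302,"ty":-0.0324},{"tx":-0.0302,"ty":-0.0324},{"tx":-0.0302,"ty":-0.0324},{"tx":-0.0302,"ty":-0.0324},{"tx":-0.0302,"ty":-0.0324},{"tx":-0.0302,"ty":-0.0324},{"tx":-0.0302,"ty":-0.0324},{"tx":-0.0302,"ty":-0.0324},{"tx":-0.0302,"ty":-0.0324},{},{}]' 0.07 40
```

```text
$[0]: bad value
```

The row format seems to need every key, so I'll write them in full.

```bash
python3 -m creep '[{"tx":0,"ty":0,"tz":0,"rx":0,"ry":0,"rz":-9.8},{"tx":0,"ty":0,"tz":0,"rx":0,"ry":0,"rz":-9.8},{"tx":0,"ty":0,"tz":0,"rx":0,"ry":0,"rz":-9.8},{"tx":-0.0302,"ty":-0.0324,"tz":0,"rx":0,"ry":0,"rz":0},{"tx":-0.0302,"ty":-0.0324,"tz":0,"rx":0,"ry":0,"rz":0},{"tx":-0.0302,"ty":-0.0324,"tz":0,"rx":0,"ry":0,"rz":0},{"tx":-0.0302,"ty":-0.0324,"tz":0,"rx":0,"ry":0,"rz":0},{"tx":-0.0302,"ty":-0.0324,"tz":0,"rx":0,"ry":0,"rz":0},{"tx":-0.0302,"ty":-0.0324,"tz":0,"rx":0,"ry":0,"rz":0},{"tx":-0.0302,"ty":-0.0324,"tz":0,"rx":0,"ry":0,"rz":0},{"tx":-0.0302,"ty":-0.0324,"tz":0,"rx":0,"ry":0,"rz":0},{"tx":-0.0302,"ty":-0.0324,"tz":0,"rx":0,"ry":0,"rz":0},{"tx":-0.0302,"ty":-0.0324,"tz":0,"rx":0,"ry":0,"rz":0},{"tx":-0.0302,"ty":-0.0324,"tz":0,"rx":0,"ry":0,"rz":0},{"tx":-0.0302,"ty":-0.0324,"tz":0,"rx":0,"ry":0,"rz":0},{"tx":0,"ty":0,"tz":0,"rx":0,"ry":0,"rz":0},{"tx":0,"ty":0,"tz":0,"rx":0,"ry":0,"rz":0}]' 0.07 40
```

```text
time_s: 2.42
tool_pos: [0.6715, 0.2116, 0.2473]
tool_rot: [180.0, -0.0, -177.2]
force: [-0.2, 0.1, -0.1]
grip_width: 0.0702
```

```bash
python3 -m creep '[{"tx":0,"ty":-0.001,"tz":0.04,"rx":0,"ry":0,"rz":0},{"tx":0,"ty":0,"tz":0.04,"rx":0,"ry":0,"rz":0},{"tx":0,"ty":0,"tz":0.04,"rx":0,"ry":0,"rz":0},{"tx":0,"ty":0,"tz":0.04,"rx":0,"ry":0,"rz":0},{"tx":0,"ty":0,"tz":0.02,"rx":0,"ry":0,"rz":0},{"tx":0,"ty":0,"tz":0,"rx":0,"ry":0,"rz":0}]'
python3 - <<'E'
from h import *
C=cams()
X=[.672,.2105,.03];
for n in C:
    im=C[n]["pixels"][:,:,::-1];u,v=proj(C[n],X)[0].astype(int);print(n,u,v)
    cv2.imwrite(f"pics/{n}1.png",cv2.resize(im[max(v-60,0):v+60,max(u-60,0):u+60],(390,390),interpolation=cv2.INTER_CUBIC))
cv2.imwrite("pics/b1.png",np.hstack([cv2.imread("pics/top1.png"),cv2.imread("pics/scene1.png")]))
E
```

```text
time_s: 3.18
tool_pos: [0.6706, 0.2109, 0.0663]
tool_rot: [-180.0, -0.2, -177.1]
force: [-0.4, 0.5, -0.6]
grip_width: 0.0698
scene 316 267
top 261 170
```

View pics/b1.png

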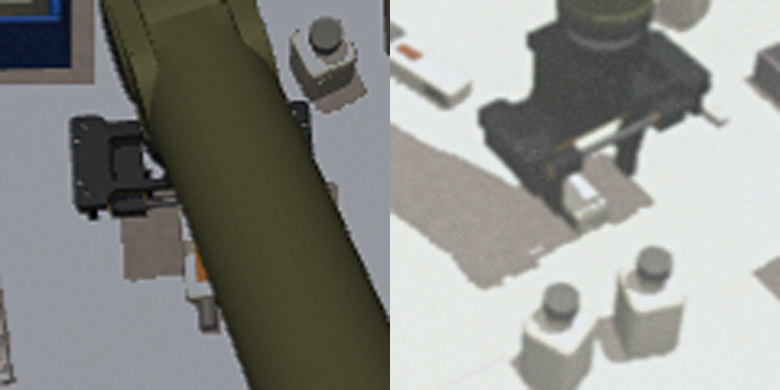

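The fingers straddle the bar: its tail shows between them at about (585,195) in the scene crop, and both bottles are clear. I'll lower and grip.

```bash
python3 -m creep '[{"tx":0,"ty":0,"tz":0.02,"rx":0,"ry":0,"rz":0},{"tx":0,"ty":0,"tz":0.0155,"rx":0,"ry":0,"rz":0},{"tx":0,"ty":0,"tz":0,"rx":0,"ry":0,"rz":0},{"tx":0,"ty":0,"tz":0,"rx":0,"ry":0,"rz":0}]'
python3 -m creep '[{"tx":0,"ty":0,"tz":0,"rx":0,"ry":0,"rz":0},{"tx":0,"ty":0,"tz":0,"rx":0,"ry":0,"rz":0},{"tx":0,"ty":0,"tz":0,"rx":0,"ry":0,"rz":0},{"tx":0,"ty":0,"tz":0,"rx":0,"ry":0,"rz":0},{"tx":0,"ty":0,"tz":0,"rx":0,"ry":0,"rz":0},{"tx":0,"ty":0,"tz":0,"rx":0,"ry":0,"rz":0}]' 0 40
```

```text
time_s: 3.78
tool_pos: [0.6721, 0.2098, 0.032]
tool_rot: [-180.0, 0.0, -177.2]
force: [0.1, 0.1, 0.6]
grip_width: 0.07
time_s: 4.53
tool_pos: [0.6721, 0.2098, 0.0322]
tool_rot: [-180.0, 0.0, -177.2]
force: [-0.8, -0.7, 0.3]
grip_width: 0.0338
```

The grip width is 33.8 mm against the 34 mm bar, so the grasp is good. Next I lift, turn +3.9° and carry it over.

```bash
python3 -m creep '[{"tx":0,"ty":0,"tz":-0.02,"rx":0,"ry":0,"rz":0},{"tx":0,"ty":0,"tz":-0.04,"rx":0,"ry":0,"rz":0},{"tx":0,"ty":0,"tz":-0.045,"rx":0,"ry":0,"rz":0},{"tx":0,"ty":0,"tz":-0.045,"rx":0,"ry":0,"rz":0},{"tx":0,"ty":0,"tz":-0.045,"rx":0,"ry":0,"rz":0},{"tx":0,"ty":0,"tz":-0.035,"rx":0,"ry":0,"rz":0},{"tx":0,"ty":0,"tz":0,"rx":0,"ry":0,"rz":3.9},{"tx":-0.0005,"ty":-0.035,"tz":0,"rx":0,"ry":0,"rz":0},{"tx":-0.0006,"ty":-0.045,"tz":0,"rx":0,"ry":0,"rz":0},{"tx":-0.0006,"ty":-0.045,"tz":0,"rx":0,"ry":0,"rz":0},{"tx":-0.0006,"ty":-0.045,"tz":0,"rx":0,"ry":0,"rz":0},{"tx":-0.0006,"ty":-0.045,"tz":0,"rx":0,"ry":0,"rz":0},{"tx":-0.0006,"ty":-0.045,"tz":0,"rx":0,"ry":0,"rz":0},{"tx":-0.0006,"ty":-0.045,"tz":0,"rx":0,"ry":0,"rz":0},{"tx":-0.0006,"ty":-0.045,"tz":0,"rx":0,"ry":0,"rz":0},{"tx":-0.0006,"ty":-0.045,"tz":0,"rx":0,"ry":0,"rz":0},{"tx":-0.0005,"ty":-0.035,"tz":0,"rx":0,"ry":0,"rz":0},{"tx":-0.0005,"ty":-0.015,"tz":0,"rx":0,"ry":0,"rz":0},{"tx":0,"ty":0,"tz":0,"rx":0,"ry":0,"rz":0},{"tx":0,"ty":0,"tz":0,"rx":0,"ry":0,"rz":0}]'
python3 - <<'E'
from h import *
C=cams()
np.set_printoptions(precision=4,suppress=True)
for n in C:
    im=C[n]["pixels"][:,:,::-1]
    u,v=proj(C[n],[.62,-.235,.22])[0].astype(int);print(n,u,v)
    cv2.imwrite(f"pics/{n}2.png",cv2.resize(im[v-60:v+60,u-60:u+60],(390,390),interpolation=cv2.INTER_CUBIC))
cv2.imwrite("pics/b2.png",np.hstack([cv2.imread("pics/top2.png"),cv2.imread("pics/scene2.png")]))
E
```

```text
time_s: 7.02
tool_pos: [0.6707, -0.2324, 0.2623]
tool_rot: [179.9, 0.0, 179.1]
force: [0.5, 0.7, -0.9]
grip_width: 0.0336
scene 139 266
top 443 164
```

View pics/b2.png

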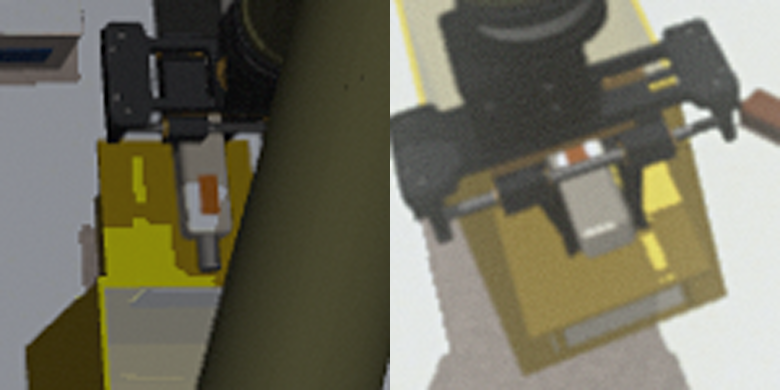

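The injector is held level above the shelf, nose at about (208,250) in the top crop and pointing at the slot. I'll lower it onto the shelf.

```bash
python3 -m creep '[{"tx":0,"ty":-0.003,"tz":0.02,"rx":0,"ry":0,"rz":0},{"tx":0,"ty":0,"tz":0.018,"rx":0,"ry":0,"rz":0},{"tx":0,"ty":0,"tz":0.008,"rx":0,"ry":0,"rz":0},{"tx":0,"ty":0,"tz":0.002,"rx":0,"ry":0,"rz":0},{"tx":0,"ty":0,"tz":0,"rx":0,"ry":0,"rz":0}]'
python3 -m creep '[{"tx":0,"ty":0,"tz":0.001,"rx":0,"ry":0,"rz":0},{"tx":0,"ty":0,"tz":0,"rx":0,"ry":0,"rz":0}]'
```

```text
time_s: 7.75
tool_pos: [0.6701, -0.2383, 0.2143]
tool_rot: [-180.0, 0.0, 178.9]
force: [-0.3, 0.5, -2.0]
grip_width: 0.0335
time_s: 8.0
tool_pos: [0.6701, -0.2382, 0.2135]
tool_rot: [-180.0, 0.0, 178.9]
force: [-0.7, -0.3, -0.7]
grip_width: 0.0337
```

```bash
python3 -m creep '[{"tx":0,"ty":0.003,"tz":0.001,"rx":0,"ry":0,"rz":0},{"tx":0,"ty":0,"tz":0,"rx":0,"ry":0,"rz":0}]'
python3 -m creep '[{"tx":0,"ty":0,"tz":0.001,"rx":0,"ry":0,"rz":0},{"tx":0,"ty":0,"tz":0,"rx":0,"ry":0,"rz":0}]'
```

```text
time_s: 8.25
tool_pos: [0.6701, -0.2347, 0.2123]
tool_rot: [180.0, 0.0, 179.0]
force: [-0.9, -0.1, -0.9]
grip_width: 0.0336
time_s: 8.5
tool_pos: [0.6701, -0.2348, 0.2122]
tool_rot: [180.0, 0.1, 178.9]
force: [-2.0, 1.5, 5.2]
grip_width: 0.0335
```

Contact at z=0.2122 puts the shelf at 0.180, as stated. Now I slide the injector in, nose first.

```bash
python3 -m creep '[{"tx":0.005,"ty":0,"tz":-0.001,"rx":0,"ry":0,"rz":0},{"tx":0.012,"ty":0,"tz":0,"rx":0,"ry":0,"rz":0},{"tx":0.012,"ty":0,"tz":0,"rx":0,"ry":0,"rz":0},{"tx":0.012,"ty":0,"tz":0,"rx":0,"ry":0,"rz":0},{"tx":0,"ty":0,"tz":0,"rx":0,"ry":0,"rz":0}]'
python3 -m creep '[{"tx":0.012,"ty":0,"tz":0,"rx":0,"ry":0,"rz":0},{"tx":0.012,"ty":0,"tz":0,"rx":0,"ry":0,"rz":0},{"tx":0.012,"ty":0,"tz":0,"rx":0,"ry":0,"rz":0},{"tx":0.012,"ty":0,"tz":0,"rx":0,"ry":0,"rz":0},{"tx":0,"ty":0,"tz":0,"rx":0,"ry":0,"rz":0},{"tx":0,"ty":0,"tz":0,"rx":0,"ry":0,"rz":0}]'
python3 - <<'E'
from h import *
C=cams()
for n in C:
    im=C[n]["pixels"][:,:,::-1]
    u,v=proj(C[n],[.56,-.235,.22])[0].astype(int);print(n,u,v)
    cv2.imwrite(f"pics/{n}3.png",cv2.resize(im[v-60:v+60,u-60:u+60],(390,390),interpolation=cv2.INTER_CUBIC))
cv2.imwrite("pics/b3.png",np.hstack([cv2.imread("pics/top3.png"),cv2.imread("pics/scene3.png")]))
E
```

```text
time_s: 9.12
tool_pos: [0.6267, -0.2349, 0.2121]
tool_rot: [180.0, -0.2, 178.9]
force: [-3.0, -0.2, 2.7]
grip_width: 0.0336
time_s: 9.88
tool_pos: [0.5786, -0.2338, 0.2121]
tool_rot: [180.0, -0.3, 178.9]
force: [-5.8, 1.5, 7.1]
grip_width: 0.034
scene 132 249
top 446 188
```

View pics/b3.png

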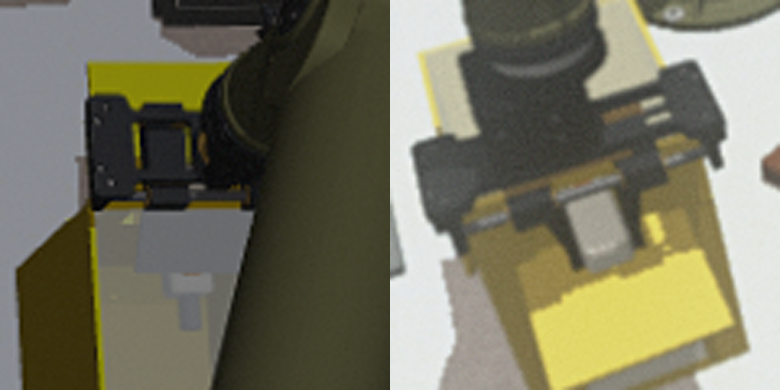

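The nose is inside at (190,305) in the top crop, with the flap lifted over it. I'll go 8 mm further, then open.

```bash
python3 -m creep '[{"tx":0.004,"ty":0,"tz":0,"rx":0,"ry":0,"rz":0},{"tx":0.004,"ty":0,"tz":0,"rx":0,"ry":0,"rz":0},{"tx":0,"ty":0,"tz":0,"rx":0,"ry":0,"rz":0}]'
python3 -m creep '[{"tx":0,"ty":0,"tz":0,"rx":0,"ry":0,"rz":0},{"tx":0,"ty":0,"tz":0,"rx":0,"ry":0,"rz":0},{"tx":0,"ty":0,"tz":0,"rx":0,"ry":0,"rz":0},{"tx":0,"ty":0,"tz":0,"rx":0,"ry":0,"rz":0}]' 0.06
python3 - <<'E'
from h import *
C=cams()
for n in C:
    im=C[n]["pixels"][:,:,::-1]
    u,v=proj(C[n],[.54,-.235,.22])[0].astype(int)
    cv2.imwrite(f"pics/{n}4.png",cv2.resize(im[v-60:v+60,u-60:u+60],(390,390),interpolation=cv2.INTER_CUBIC))
cv2.imwrite("pics/b4.png",np.hstack([cv2.imread("pics/top4.png"),cv2.imread("pics/scene4.png")]))
E
```

```text
time_s: 10.35
tool_pos: [0.573, -0.2333, 0.2122]
tool_rot: [-180.0, 0.0, 178.9]
force: [1.1, 0.7, 2.9]
grip_width: 0.0337
time_s: 10.85
tool_pos: [0.5727, -0.2333, 0.2118]
tool_rot: [180.0, -0.0, 178.9]
force: [-0.8, -0.3, 0.3]
grip_width: 0.0586
```

View pics/b4.png

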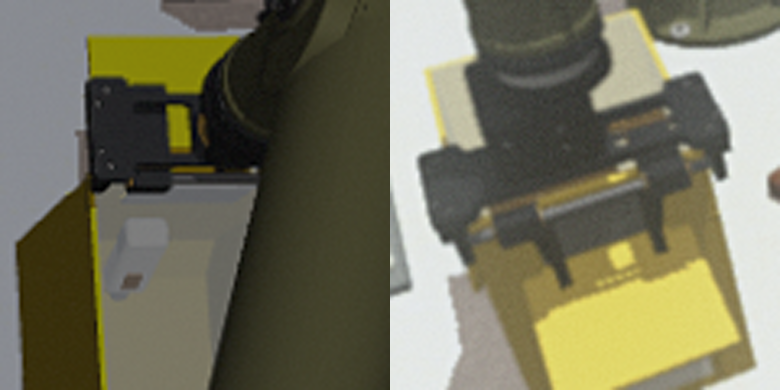

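The injector has tipped in, now at (135,255) in the top crop, and the slot looks closed by the grey flap. I'll retreat and check.

```bash
python3 -m creep '[{"tx":-0.015,"ty":0,"tz":0,"rx":0,"ry":0,"rz":0},{"tx":-0.03,"ty":0,"tz":-0.01,"rx":0,"ry":0,"rz":0},{"tx":-0.03,"ty":0,"tz":-0.03,"rx":0,"ry":0,"rz":0},{"tx":-0.02,"ty":0.03,"tz":-0.04,"rx":0,"ry":0,"rz":0},{"tx":0,"ty":0.045,"tz":-0.03,"rx":0,"ry":0,"rz":0},{"tx":0,"ty":0.05,"tz":0,"rx":0,"ry":0,"rz":0},{"tx":0,"ty":0.05,"tz":0,"rx":0,"ry":0,"rz":0},{"tx":0,"ty":0.05,"tz":0,"rx":0,"ry":0,"rz":0},{"tx":0,"ty":0.05,"tz":0,"rx":0,"ry":0,"rz":0},{"tx":0,"ty":0.05,"tz":0,"rx":0,"ry":0,"rz":0},{"tx":0,"ty":0,"tz":0,"rx":0,"ry":0,"rz":0},{"tx":0,"ty":0,"tz":0,"rx":0,"ry":0,"rz":0},{"tx":0,"ty":0,"tz":0,"rx":0,"ry":0,"rz":0}]'
python3 - <<'E'
from h import *
C=cams()
for n in C:
    im=C[n]["pixels"][:,:,::-1]
    u,v=proj(C[n],[.52,-.235,.2])[0].astype(int)
    cv2.imwrite(f"pics/{n}5.png",cv2.resize(im[v-75:v+75,u-75:u+75],(390,390),interpolation=cv2.INTER_CUBIC))
    cv2.imwrite(f"pics/{n}5f.png",cv2.resize(im,(400,300)))
r=cv2.imread
cv2.imwrite("pics/b5.png",np.hstack([r("pics/top5.png"),r("pics/scene5.png")]))
cv2.imwrite("pics/b5f.png",np.hstack([r("pics/top5f.png"),r("pics/scene5f.png")]))
E
```

```text
time_s: 12.58
tool_pos: [0.6745, 0.0877, 0.3221]
tool_rot: [-179.9, 0.0, 178.8]
force: [0.6, 0.0, 0.2]
grip_width: 0.0601
```

View pics/b5.png

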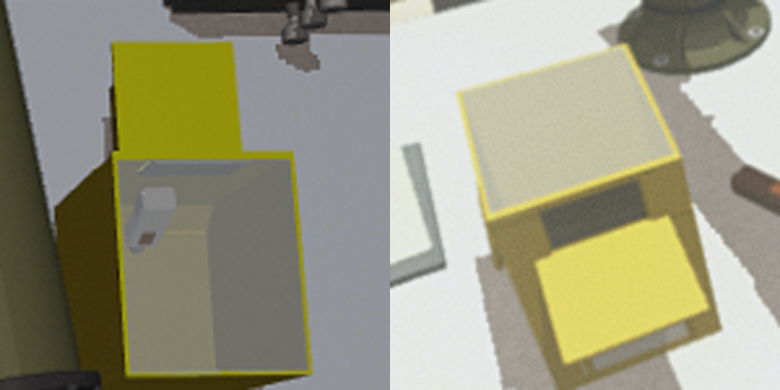

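View pics/b5f.png

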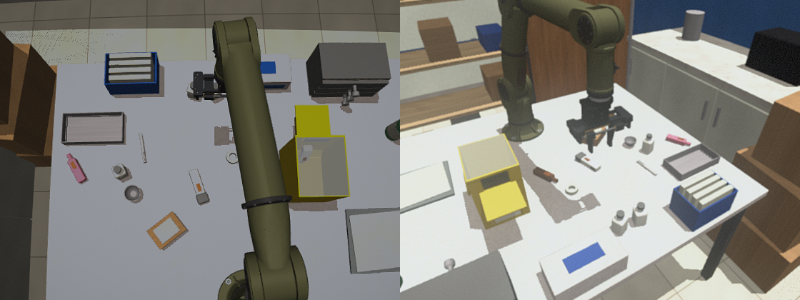

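The injector is at rest inside, tail up near the front wall, at (150,215) in the top crop. The flap fills the slot at (595,212) in the scene crop, the same as in the first picture. The shelf is empty, the unused injector is where it was, and the arm is clear.

```bash
python3 - <<'E'
from h import *
c=env.read_camera("scene")["pixels"][:,:,::-1].astype(int);a=cv2.imread("pics/scene0.png").astype(int)
print("flap-region mean abs diff vs start",abs(c[240:268,110:158]-a[240:268,110:158]).mean(), "unused",abs(c[212:240,245:285]-a[212:240,245:285]).mean())
print(env.get_obs()["force"]); print(env.sign_off())
E
```

```text
flap-region mean abs diff vs start 4.456101190476191 unused 6.562202380952381
[0.41113272 0.67139353 0.29105201]
the job is handed in; nothing more can be done
None
```

The spent injector is inside the sharps bin, the flap is shut behind it, and the job is handed in at about 13 s of the 45 s limit.

I gripped it near its tail (33.8 mm measured against the 34 mm bar) and set it on the shelf, where contact put the shelf top at 180 mm. I then slid it nose first through the flap. When I opened the fingers it tipped in, so no second push was needed.

**Last checks:**
- **Injector:** the top view shows it at rest inside the bin, standing tail up near the front wall.
- **Flap and shelf:** the shelf is empty and the flap fills the slot. That area differs from the first picture by about 4 grey levels, which I put down to noise.
- **Unused injector:** it lies where it was. That area differs by about 6.6 levels, which I put down to noise and the arm's shadow, and it shows no shift by eye.
- **Arm:** it was clear of everything, with under 1 N on the tool.

**Disagreement:** heights from the two cameras came out about 2–5 mm low at the injector, the bin roof and the shelf's outer edge, and 4–6 mm high at the shelf's inner corners. I used the stated heights there and confirmed the shelf by contact.

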